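Repack the field water-test kit into its fitted case

TASK

Repack the field water-test kit into its open case: lower the white sample bottle, the amber dropper bottle and the small glass vial, upright, into the round cutouts of the insert that fit them, and put the timer, display up, into the square one, each fully down on the floor of its own cutout; do not drop any of the bottles. The square cutout grips the timer with springs, so press it home until it sits flat. The white screw-lid jar and the little weighing cup are not part of the kit: leave them standing where they are.

Things in the scene. Friction and masses are not known exactly. Their poses are not given: they have to be found in the camera images.
- sample_bottle: White plastic screw-cap sample bottle: round body 61 mm in diameter up to 105 mm height, cap 48 mm in diameter, 122 mm high in all, about 0.25 kg. Stands upright; origin: centre of underside, z up. Belongs in block_bottle. Grip the body with the fingertips above 60 mm height, so that they stay above the insert.
- dropper_bottle: Amber dropper bottle with black bulb: glass body 31 mm in diameter up to about 60 mm height, bulb and collar 22 mm in diameter, 100 mm high in all, 0.06 kg. Stands upright; origin: centre of underside, z up. Belongs in block_dropper. Grip the glass just below its shoulder, fingertips at 41 to 50 mm height.
- vial: Small clear glass vial with white screw cap, 25 mm in diameter, 64 mm high, 0.022 kg. Stands upright; origin: centre of underside, z up. Belongs in block_vial. Grip the upper part, fingertips above 39 mm height. (The vials on the white sheet at the far right edge of the worktop are not meant.)
- timer: White square timer with grey display, 66 x 66 mm, 16 mm high at the middle of its top (19 mm over the buttons), upright sides, 0.07 kg. Lies display up; origin: centre of underside, z up, x and y square to its sides. Belongs in block_timer; either pair of sides may face the finger notches.
- block_bottle: Grey insert module fixed in the case (four in a row, order varies, 87 mm apart along y), 136 x 86 x 66 mm (x, y, z). Origin: centre of underside, 5 mm above the worktop, below the cutout's centre; z up, x across the row, away from the robot. Round cutout, diameter 67 mm, floor 11 mm above origin, 55 mm deep; 45 degree lead-in, mouth 77 mm. For the bottle.
- block_dropper: Grey insert module fixed in the case (four in a row, order varies, 87 mm apart along y), 136 x 86 x 66 mm (x, y, z). Origin: centre of underside, 5 mm above the worktop, below the cutout's centre; z up, x across the row, away from the robot. Round cutout, diameter 37 mm, floor 28 mm above origin, 38 mm deep; 45 degree lead-in, mouth 47 mm. For the dropper.
- block_vial: Grey insert module fixed in the case (four in a row, order varies, 87 mm apart along y), 136 x 86 x 66 mm (x, y, z). Origin: centre of underside, 5 mm above the worktop, below the cutout's centre; z up, x across the row, away from the robot. Round cutout, diameter 30 mm, floor 30 mm above origin, 36 mm deep; 45 degree lead-in, mouth 40 mm. For the vial.
- block_timer: Module like the other three (same size, axes, origin). Square 70 mm cutout, floor 53 mm above origin, 13 mm deep; 45 degree lead-in, mouth 80 mm. Finger notches at its +x and -x sides, 34 mm wide, to 62 mm from the centre, 17 mm deep. Leaf springs at +y and -y stand 64 mm apart: a timer let go stops 3 to 7 mm above the floor; pressed near its middle with 5 to 8 N it goes down and stays.
- jar: Bystander: white plastic jar with wide white screw lid, 72 mm in diameter, 95 mm high, standing behind the kit's things. Origin: centre of its underside. Not part of the kit.
- weigh_cup: Bystander: small open white weighing cup, 45 mm in diameter at the rim, 28 mm high, standing in front of the kit's things. Origin: centre of its underside. Not part of the kit.

How it is judged:
By the outcome, as a careful person would: the job done as asked, in the order asked, and still so for the second after the job is handed in, with the robot touching nothing.
It also fails if it takes over 122 s, if anything falls off the work surface, if the arm or the gripper's body presses on something with over 40 N, if the wrist force passes 120 N, or if a joint passes its speed limit or range.

ROBOT

A 7-joint arm with a two-finger parallel gripper is mounted at the origin on a cart in front of the work surface, level with it; the furniture and walls round the work are solid. World frame = base frame: x ahead of the robot, y to its left, z up, the work surface at z = 0. Lengths are in m, angles in rad, forces in N, time in s.
With the tool pointing down it reaches from about 0.4 to 0.85 m from the base axis. Payload 4.5 kg.
Tool frame: the origin (TCP) lies at the very end of the fingers, on their centre line; the grasp point (between the pads) lies 19 mm behind it; z points along the fingers, y is the line along which they close (so a half turn about z gives the same grasp; the last joint's range is limited). The gripper opens to 88 mm and grips with 3 to 60 N. Pads are 18 mm wide; open, the fingers measure 123 mm over their backs; the gripper's body (75 mm by 187 mm) begins 45 mm behind the grasp point.
Start: joints at [1.265, 0.689, -0.195, 1.565, 0.157, 0.902, -0.215], TCP at [0.208, -0.589, 0.239] pointing down, gripper open.
Joint ranges: [-3.01, 3.01], [-0.46, 2.08], [-1.47, 1.51], [0.13, 2.56], [-1, 4.14], [0.04, 2.09], [-2.66, 2.66]. Speed limits (rad/s): [2.57, 2.57, 3.14, 3.14, 3.14, 3.14, 3.14].

INTERFACE

Orientations are given as a unit quaternion [x, y, z, w].
In Python, from plant import r gives the robot as it stands. The module is installed in compiled form; this text tells all that it offers.
- The arm moves only by the tool step_arm, never from a script. Its argument "increments" is a list of rows, each a list of 2 entries, a list of its own where there are three numbers: the shift along the world's x, y, z in cm, then the turn, a rotation vector about the world's x, y, z in degrees. A call has exactly 10 rows; each row shifts and turns the commanded pose from where the row before left it; what a row does not reach is not made up. A row lasts 1/10 s, in which the tool goes at most 50 mm and 8.59 degrees, less where a joint would pass 70% of its speed; a pose out of reach is approached as far as the arm can. A call is refused whole if a number of a shift passes 5 or a number of a turn 8.59, either way. A call with a gripper value outside its range is refused whole. "fingers" is the opening, from 0 (shut) to 1 (fully open), set as the call begins (left out, the last holds). The fingers move at their own pace and stop on an object; "grip_force" is the grip in N (left out, the last holds). Time passes only in rows, so rows that do not move let the fingers close, or fill a call up. It gives the time, the measured TCP pose, the force, the opening and the grip force at its end, in the units of the state.
- r.get_state(): the state, without advancing time (a new reading comes with each control period).
- r.snapshot(name): name is "side" or "top" or "wrist"; returns (picture, depth): 480x640x3 uint8, red, green, blue; 480x640 float32, m along the optical axis (not along the pixel's ray), 0 where there is no reading.
- r.calibration(name): a dict with "fov_y" (degrees; the focal length in pixels is half the picture's height over the tangent of half this angle, whatever the lens; pixels are square), "cx", "cy" (the principal point, pixels), "R" (3x3) and "t" (3): a world point X has camera coordinates R X + t. Camera axes: x right, y down, z forward; pixel columns grow to the right and rows downward; lengths in m; the calibration is good to about 2 mm. A picture is of the moment at which its call begins: read the wrist's pose just before it. calibration takes no time and is no camera call; for the wrist camera it gives the pose at the moment of the call.
- r.finish_job(): hands the job in; it is judged then, once.
The state is a dict: "clock": time; "q": joint angles; "qd": joint speeds; "joint_torque": joint torques, N m; "tool_pos": TCP position; "eef_rot": TCP orientation; "contact_force": force on the tool from outside, world axes, zero at the start; "moment": the same for the moment, N m; "opening": opening from 0.0 (shut) to 1.0 (fully open); "finger_force": force on a finger pad.
Only numpy, scipy, OpenCV 4.12 (cv2) and the standard library are available. Lean on these libraries where they do the work, as an engineer would, in place of code of your own. Each camera call takes 0.05 s, during which the arm holds its last target. There are 200 camera calls.

## Working session

There is one attempt and no reset: what is moved stays moved. The work goes in short steps, Python scripts to look and compute and a tool call to move; the robot and the scene stay as the last step left them, time stands still between calls to the robot, and variables do not carry over. Pictures are saved under pics/ and viewed, at most 14 in all, crops included, and the job is handed in when it is done.

Besides the shell and the picture viewer there is one more tool, called after "Request:" as name(argument=value, ...), one argument or row to a line, values as JSON. step_arm: Moves the arm, as the interface text tells. Its arguments: {"type":"object","properties":{"increments":{"type":"array","items":{"type":"array"}},"fingers":{"type":"number"},"grip_force":{"type":"number"}},"required":["increments"]}

```bash
mkdir -p pics
cat > h.py <<'E'
import numpy as np, cv2
from plant import r
def cam(n):
    c=r.calibration(n); f=240/np.tan(np.radians(c["fov_y"])/2)
    return f,c["cx"],c["cy"],np.array(c["R"]),np.array(c["t"])
def shot(n,save=None):
    c=cam(n); p,d=r.snapshot(n)
    if save: cv2.imwrite("pics/"+save,p[:,:,::-1])
    return p,d,c
def cloud(d,c):
    f,cx,cy,R,t=c
    v,u=np.mgrid[:480,:640]
    P=np.stack([(u-cx)/f*d,(v-cy)/f*d,d],-1)
    W=(P-t)@R
    W[d<=0]=np.nan
    return W
E
python3 - <<'E'
from h import *
for n in("top","side"):
    p,d,c=shot(n,n+"0.png"); np.savez("/tmp/"+n,p=p,d=d); print(n,c[0],"pos",(-c[3].T@c[4]).round(3),c[3].round(2).tolist(),(d>0).mean())
s=r.get_state(); print(s["clock"],s["tool_pos"],s["eef_rot"],s["contact_force"],s["opening"])
E
```

```text
top 463.93428963457654 pos [0.446 0.04  1.157] [[-0.02, -1.0, 0.01], [-0.99, 0.02, -0.11], [0.11, -0.02, -0.99]] 0.995966796875
side 563.1835000977044 pos [ 0.496 -1.119  0.63 ] [[1.0, -0.05, 0.02], [-0.01, -0.45, -0.9], [0.05, 0.89, -0.44]] 0.9961165364583333
0.1 [ 0.20806292 -0.58876332  0.23799699] [ 9.85600144e-01  1.69090723e-01 -1.99593596e-04 -8.02847684e-04] [ 0.20636963 -0.06017102  0.08852689] 1.0007153549569656
```

View pics/top0.png

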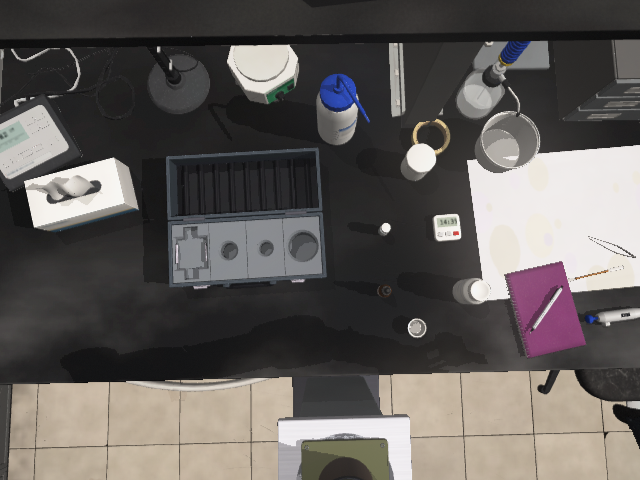

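View pics/side0.png

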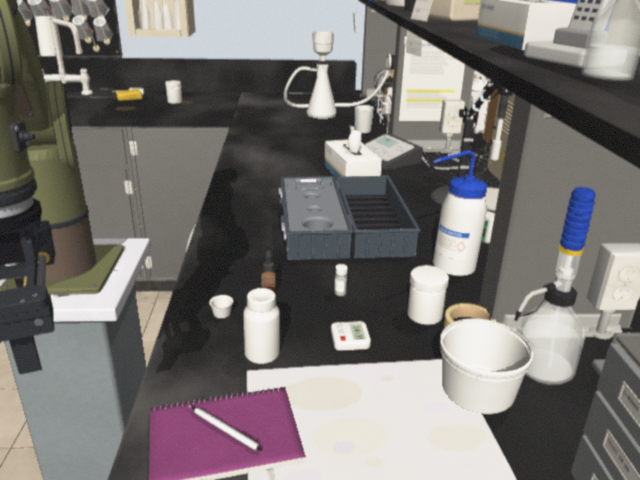

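The top view shows the timer module at (190,252), the smaller holes at (230,250) and (266,248), and the bottle hole at (303,246). The objects are the vial (384,229), dropper (384,291), timer (447,228), sample bottle (472,290), jar (420,162) and cup (417,327). The side view agrees with this. Next I measure from depth.

Run:
```python
from h import *
W={}
for n in("top","side"):
    z=np.load("/tmp/"+n+".npz"); W[n]=cloud(z["d"],cam(n))
w=W["top"]
print("table z",np.nanmedian(w[330:345,480:500,2]),np.nanmedian(w[300:330,100:160,2]))
def top(name,u,v,h,rad,lo,hi):
    q=w[v-rad:v+rad,u-rad:u+rad].reshape(-1,3)
    q=q[(q[:,2]>lo)&(q[:,2]<hi)]
    (cx,cy),rr=cv2.minEnclosingCircle((q[:,:2]*1000).astype(np.float32))
    print(name,len(q),"med",np.median(q,0).round(4),"mean",q.mean(0).round(4),"circ",round(cx),round(cy),"r",round(rr,1),"zmax",q[:,2].max().round(4))
    return q
top("vial",384,229,0,14,.05,.08)
top("drop",384,291,0,14,.08,.12)
top("drop-collar",384,291,0,14,.04,.12)
top("bottle",475,290,0,25,.112,.14)
top("bottlebody",470,290,0,30,.09,.14)
top("jar",420,162,0,25,.08,.12)
top("cup",417,327,0,15,.02,.05)
q=top("timer",447,228,0,20,.009,.03)
print(cv2.minAreaRect((q[:,:2]*1000).astype(np.float32)))
# side cloud, cylinder fits by height slices
s=W["side"].reshape(-1,3)
for name,x,y,zl,zh,R in(("vial",None,None,0,0,0),): pass
# insert top plane & holes
reg=w[205:290,160:330]; 
m=(reg[...,2]>.064)&(reg[...,2]<.078)
q=reg[m]; print("insert",np.median(q[:,2]),cv2.minAreaRect((q[:,:2]*1000).astype(np.float32)))
for u,v,rr in((230,250,16),(266,248,14),(303,246,24),(190,252,26)):
    q=w[v-rr:v+rr,u-rr:u+rr].reshape(-1,3); z=q[:,2]
    low=q[z<.066]
    print(u,v,"low n",len(low),"zmin",z.min().round(4), "med",np.median(low,0).round(4))
    h,e=np.histogram(z,bins=np.arange(0,.09,.005)); print(h)
```

```text
table z 0.00038061028585027463 0.0005458821991757136
vial 81 med [ 0.6    -0.1098  0.0636] mean [ 0.5998 -0.11    0.0631] circ 600 -111 r 11.7 zmax 0.0683
drop 37 med [ 0.4512 -0.1044  0.0959] mean [ 0.4512 -0.1046  0.0952] circ 451 -105 r 7.3 zmax 0.1037
drop-collar 139 med [ 0.4512 -0.1017  0.064 ] mean [ 0.4511 -0.1026  0.0665] circ 451 -105 r 15.7 zmax 0.1037
bottle 365 med [ 0.4464 -0.3077  0.1212] mean [ 0.4464 -0.3079  0.121 ] circ 447 -308 r 24.1 zmax 0.1265
bottlebody 545 med [ 0.4461 -0.3025  0.1198] mean [ 0.4458 -0.3033  0.1131] circ 446 -307 r 30.4 zmax 0.1265
jar 726 med [ 0.7591 -0.1948  0.0935] mean [ 0.7595 -0.1947  0.0932] circ 762 -196 r 36.2 zmax 0.0993
cup 92 med [ 0.3584 -0.1886  0.0268] mean [ 0.3594 -0.1849  0.0266] circ 361 -182 r 22.6 zmax 0.0324
timer 684 med [ 0.6045 -0.2691  0.0164] mean [ 0.6046 -0.2694  0.0164] circ 605 -271 r 42.2 zmax 0.0234
((604.9901733398438, -269.78826904296875), (65.87125396728516, 66.33399200439453), 3.06543231010437)
insert 0.07131703968561282 ((574.0971069335938, 220.3841094970703), (194.6497344970703, 367.5078430175781), 2.398392677307129)
230 250 low n 203 zmin nan med [0.5566 0.2695 0.0342]
[  0   0   0   0   0   4 115  26   8  10   7   6  14 283 523  22   0]
266 248 low n 144 zmin 0.0301 med [0.5593 0.1798 0.0366]
[  0   0   0   0   0   0  46  55   7   4   4   5  14 211 421  17   0]
303 246 low n 789 zmin nan med [0.5665 0.0862 0.0162]
[ 58  10 167 343  35   8   8  14   9   6   5  14  37 513 949  63   0]
190 252 low n 1395 zmin nan med [0.5511 0.3575 0.0569]
[112   0   0   0   0   0   0   0   0   7 211 712 216 460 815  56   0]
```

Run:
```python
import cv2
p=cv2.imread("pics/top0.png")
a=cv2.resize(p[205:290,160:330],None,fx=4.5,fy=4.5,interpolation=cv2.INTER_CUBIC)
cv2.imwrite("pics/ins.png",a)
```

```text
(no output)
```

View pics/ins.png

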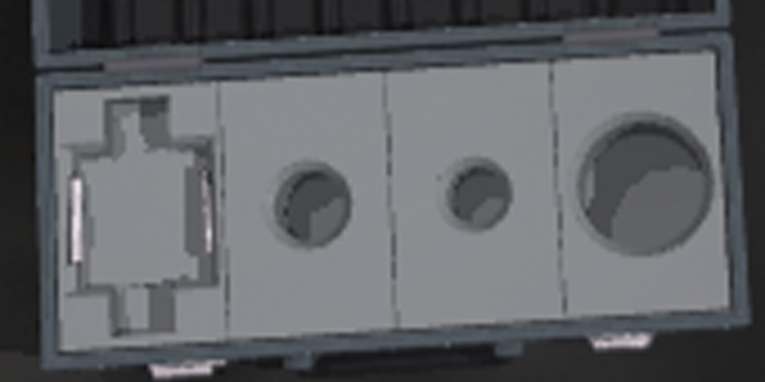

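The enlarged view shows, left to right, the timer slot (y≈.357), dropper hole (.27, larger), vial hole (.18) and bottle hole (.09). Next I fit the row exactly.

```bash
cat > fit.py <<'E'
from h import *
z=np.load("/tmp/top.npz"); d=z["d"]; p=z["p"]; c=cam("top"); w=cloud(d,c)
f,cx,cy,R,t=c
C=-R.T@t
def plane(uv,h):
    uv=np.asarray(uv,float); ray=np.stack([(uv[:,0]-cx)/f,(uv[:,1]-cy)/f,np.ones(len(uv))],1)@R
    return C+ray*((h-C[2])/ray[:,2])[:,None]
for thr in(.066,.062):
  m=((w[...,2]<thr)|np.isnan(w[...,2])).astype(np.uint8)
  out=[]
  for u,v,rr in((230,250,18),(266,248,16),(303,246,26)):
    k=np.zeros_like(m); k[v-rr:v+rr,u-rr:u+rr]=m[v-rr:v+rr,u-rr:u+rr]
    n,l,st,ce=cv2.connectedComponentsWithStats(k); i=1+st[1:,4].argmax()
    ct=max(cv2.findContours((l==i).astype(np.uint8),cv2.RETR_EXTERNAL,cv2.CHAIN_APPROX_NONE)[0],key=len)[:,0]
    P=plane(ct,thr)[:,:2]*1000
    e=cv2.fitEllipse(P.astype(np.float32)); out.append(e[0]); print(thr,np.round(e[0],1),np.round(e[1],1))
# insert surface outline for yaw & centre: seams
reg=np.zeros_like(d,bool); reg[222:283,170:325]=1
mm=reg&(abs(w[...,2]-.071)<.0035)
q=w[mm]; print("insert z",np.median(q[:,2]))
A=np.array(out); v=A[0]-A[2]; print("yaw",np.degrees(np.arctan2(-v[0],v[1])),"len",np.hypot(*v))
# side hole: timer slot via far/near notch in projected plane
g=cv2.cvtColor(p,cv2.COLOR_RGB2GRAY)
# timer yaw / centre from image
E
python3 fit.py
python3 - <<'E'
exec(open('fit.py').read().split("for thr")[0])
# timer: brightness mask at plane z=.016
g=p[190:265,410:485].astype(int).sum(2); m=(g>330).astype(np.uint8)
n,l,st,ce=cv2.connectedComponentsWithStats(m); i=l[38,30] or 1+st[1:,4].argmax()
ct=max(cv2.findContours((l==1+st[1:,4].argmax()).astype(np.uint8),cv2.RETR_EXTERNAL,cv2.CHAIN_APPROX_NONE)[0],key=len)[:,0]+[410,190]
print("timer img",cv2.minAreaRect((plane(ct,.016)[:,:2]*1000).astype(np.float32)))
# cross check with side cloud
zs=np.load("/tmp/side.npz"); s=cloud(zs["d"],cam("side")).reshape(-1,3)
from scipy.optimize import least_squares
for n,x,y,R0,a,b in(("bottle",.446,-.308,.0305,.03,.09),("drop",.451,-.104,.0155,.02,.05),("vial",.600,-.110,.0125,.015,.06),("jar",.76,-.195,.036,.02,.06)):
    q=s[(np.hypot(s[:,0]-x,s[:,1]-y)<R0+.012)&(s[:,2]>a)&(s[:,2]<b)]
    r_=least_squares(lambda c:np.hypot(q[:,0]-c[0],q[:,1]-c[1])-R0,[x,y],loss="soft_l1",f_scale=.002)
    print(n,len(q),r_.x.round(4),np.sqrt(np.mean(r_.fun**2)).round(4))
q=s[(abs(s[:,0]-.605)<.05)&(abs(s[:,1]+.27)<.05)&(s[:,2]>.010)&(s[:,2]<.025)]
print("timer side",len(q),cv2.minAreaRect((q[:,:2]*1000).astype(np.float32)))
E
```

```text
0.066 [553.6 263. ] [34.6 37.7]
0.066 [556.7 176.4] [28.9 31.5]
0.066 [560.1  89. ] [66.2 67.5]
0.062 [553.4 263.3] [33.3 34.4]
0.062 [556.9 176. ] [27.5 28. ]
0.062 [560.5  89.1] [64.4 64.8]
insert z 0.07106126126679807
yaw 2.3201487866064796 len 174.33610870016756
timer img ((604.071044921875, -347.34393310546875), (32.838165283203125, 186.860595703125), 86.78546142578125)
bottle 1038 [ 0.4482 -0.3093] 0.0012
drop 206 [ 0.4538 -0.1062] 0.0022
vial 223 [ 0.6037 -0.1106] 0.0018
jar 626 [ 0.7655 -0.1944] 0.0015
timer side 807 ((607.8174438476562, -272.1478271484375), (65.692626953125, 70.3489761352539), 4.466409683227539)
```

Request:
step_arm(
  increments=[
    [[2.6,3.1,0],[0,0,8]],
    [[2.6,3.1,0],[0,0,8]],
    [[2.6,3.1,0],[0,0,8]],
    [[2.6,3.1,0],[0,0,8]],
    [[2.6,3.1,0],[0,0,8]],
    [[2.6,3.1,0],[0,0,8]],
    [[2.6,3.1,0],[0,0,8]],
    [[2.6,3.1,0],[0,0,8]],
    [[2.6,3.1,0],[0,0,8]],
    [[0,0,0],[0,0,0]],
  ],
  fingers=1,
  grip_force=20,
)

```text
clock: 1.1
tool_pos: [0.4468, -0.3042, 0.2391]
eef_rot: [0.693, 0.72, 0.003, 0.0]
contact_force: [0.8, -0.2, -0.2]
opening: 0.999
finger_force: 0.0
```

```bash
cat >> h.py <<'E'
def up(n="wrist",save=None):
    p,d,c=shot(n,save); return p,d,c,cloud(d,c).reshape(-1,3)
def blob(q,x,y,rad,lo,hi):
    q=q[(np.hypot(q[:,0]-x,q[:,1]-y)<rad)&(q[:,2]>lo)&(q[:,2]<hi)]
    if len(q)<20: return len(q)
    (a,b),rr=cv2.minEnclosingCircle((q[:,:2]*1000).astype(np.float32))
    return len(q),q.mean(0).round(4).tolist(),(round(a,1),round(b,1),round(rr,1))
E
python3 - <<'E'
from h import *
s=r.get_state();print(s["tool_pos"].round(4) if hasattr(s["tool_pos"],"round") else s["tool_pos"],s["q"])
p,d,c,q=up("wrist","w1.png")
print((-c[3].T@c[4]).round(3),blob(q,.447,-.308,.04,.112,.13),blob(q,.447,-.308,.045,.095,.13))
E
```

```text
[ 0.4468 -0.3042  0.2391] [ 0.84274385  0.61665162 -0.5374631   1.81151182  0.40798642  0.82345956
  0.14336181]
[ 0.444 -0.224  0.385] (2844, [0.4495, -0.3067, 0.1209], (449.6, -308.2, 23.7)) (3383, [0.449, -0.3042, 0.1176], (448.8, -306.7, 26.8))
```

View pics/w1.png

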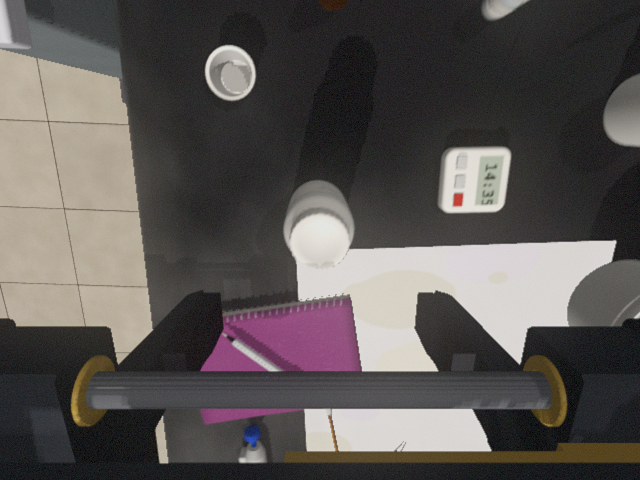

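The wrist view shows the bottle cap at (320,240) between the finger planes, with the timer at (475,180). I now descend and grip the bottle.

Request:
step_arm(
  increments=[
    [[0.1,-0.4,-3.0],[0,0,0]],
    [[0,0,-4.0],[0,0,0]],
    [[0,0,-4.0],[0,0,0]],
    [[0,0,-3.3],[0,0,0]],
    [[0,0,-2.0],[0,0,0]],
    [[0,0,-1.0],[0,0,0]],
    [[0,0,0],[0,0,0]],
    [[0,0,0],[0,0,0]],
    [[0,0,0],[0,0,0]],
    [[0,0,0],[0,0,0]],
  ],
  fingers=1,
)

```text
clock: 2.15
tool_pos: [0.4439, -0.3148, 0.0668]
eef_rot: [0.698, 0.716, 0.0, 0.001]
contact_force: [-0.3, 0.7, -0.2]
opening: 1.0
finger_force: 0.0
```

Request:
step_arm(
  increments=[
    [[0,0,0],[0,0,0]],
    [[0,0,0],[0,0,0]],
    [[0,0,0],[0,0,0]],
    [[0,0,0],[0,0,0]],
    [[0,0,0],[0,0,0]],
    [[0,0,0],[0,0,0]],
    [[0,0,0],[0,0,0]],
    [[0,0,0],[0,0,0]],
    [[0,0,0],[0,0,0]],
    [[0,0,0],[0,0,0]],
  ],
  fingers=0,
  grip_force=25,
)

```text
clock: 3.15
tool_pos: [0.444, -0.3143, 0.0659]
eef_rot: [0.698, 0.716, 0.0, 0.001]
contact_force: [2.3, 1.2, 3.4]
opening: 0.681
finger_force: 24.9
```

Request:
step_arm(
  increments=[
    [[0,0,0],[0,0,0]],
    [[0,0,0],[0,0,0]],
    [[0,0,0],[0,0,0]],
    [[0,0,0],[0,0,0]],
    [[0,0.3,0],[0,0,0]],
    [[0,0.3,0],[0,0,0]],
    [[0,0,0],[0,0,0]],
    [[0,0,0],[0,0,0]],
    [[0,0,0],[0,0,0]],
    [[0,0,0],[0,0,0]],
  ],
  fingers=1,
)

```text
clock: 4.15
tool_pos: [0.4434, -0.3084, 0.0658]
eef_rot: [0.698, 0.716, -0.0, 0.0]
contact_force: [0.1, -0.7, 0.4]
opening: 1.003
finger_force: 0.0
```

Run:
```python
from h import *
p,d,c,q=up("wrist")
s=r.get_state();print(np.round(s["tool_pos"],4))
print("wrist",blob(q,.447,-.308,.045,.112,.13))
p,d,c,q=up("side")
from scipy.optimize import least_squares
q=q[(np.hypot(q[:,0]-.446,q[:,1]+.308)<.042)&(q[:,2]>.02)&(q[:,2]<.06)]
k=least_squares(lambda c:np.hypot(q[:,0]-c[0],q[:,1]-c[1])-.0305,[.446,-.308],loss="soft_l1",f_scale=.002);print("side",k.x.round(4))
```

```text
[ 0.4433 -0.3084  0.0657]
wrist (10640, [0.4489, -0.3039, 0.1203], (457.2, -306.9, 31.3))
side [ 0.4477 -0.3093]
```

Request:
step_arm(
  increments=[
    [[0,0,0],[0,0,0]],
    [[0,0,0],[0,0,0]],
    [[0,0,0],[0,0,0]],
    [[0,0,0],[0,0,0]],
    [[0,0,0],[0,0,0]],
    [[0,0,0],[0,0,0]],
    [[0,0,0],[0,0,0]],
    [[0,0,0.5],[0,0,0]],
    [[0,0,1.5],[0,0,0]],
    [[0,0,2],[0,0,0]],
  ],
  fingers=0,
  grip_force=25,
)

```text
clock: 5.25
tool_pos: [0.4415, -0.3079, 0.1053]
eef_rot: [0.698, 0.716, -0.001, -0.002]
contact_force: [-0.7, 0.2, -1.3]
opening: 0.682
finger_force: 24.8
```

Request:
step_arm(
  increments=[
    [[0,0,3],[0,0,0]],
    [[0,0,3],[0,0,0]],
    [[0.1,0.7,2.5],[0,0,0]],
    [[0.6,2,1.5],[0,0,0]],
    [[0.9,3,0],[0,0,0]],
    [[0.9,3,0],[0,0,0]],
    [[0.9,3,0],[0,0,0]],
    [[0.9,3,0],[0,0,0]],
    [[0.9,3,0],[0,0,0]],
    [[0.9,3,0],[0,0,0]],
  ],
)

```text
clock: 6.25
tool_pos: [0.5035, -0.0986, 0.2053]
eef_rot: [0.697, 0.717, -0.001, -0.001]
contact_force: [-0.1, 0.3, -2.0]
opening: 0.682
finger_force: 24.8
```

Request:
step_arm(
  increments=[
    [[0.9,3,0],[0,0,0]],
    [[0.9,3,0],[0,0,0]],
    [[0.9,3,0],[0,0,0]],
    [[0.9,3,0],[0,0,0]],
    [[0.9,3,0],[0,0,0]],
    [[0.6,2.5,0],[0,0,0]],
    [[0.3,1.5,0],[0,0,0]],
    [[0,0,0],[0,0,0]],
    [[0,0,0],[0,0,0]],
    [[0,0,0],[0,0,0]],
  ],
)

```text
clock: 7.25
tool_pos: [0.5578, 0.0864, 0.2054]
eef_rot: [0.699, 0.715, -0.001, 0.0]
contact_force: [0.5, -0.3, -2.2]
opening: 0.68
finger_force: 24.8
```

Run:
```python
from h import *
s=r.get_state();print(np.round(s["tool_pos"],4),s["opening"],s["finger_force"],s["contact_force"])
x,y=s["tool_pos"][:2]
p,d,c,q=up("side","s2.png")
k=q[(np.hypot(q[:,0]-x,q[:,1]-y)<.05)&(q[:,2]>.10)&(q[:,2]<.19)]
from scipy.optimize import least_squares
m=least_squares(lambda c:np.hypot(k[:,0]-c[0],k[:,1]-c[1])-.0305,[x,y],loss="soft_l1",f_scale=.002);print("side",len(k),m.x.round(4),k[:,2].min())
p,d,c,q=up("wrist","w2.png")
```

```text
[0.5578 0.0864 0.2054] 0.6796624433678697 24.791872320716948 [ 0.49266928 -0.33334385 -2.22348873]
side 554 [0.5597 0.0857] 0.13812117994325518
```

View pics/w2.png

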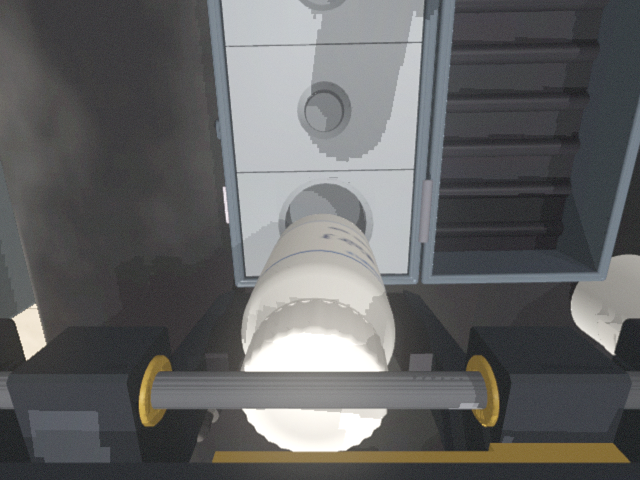

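The wrist view shows the bottle held upright, with the bottle hole behind it at (325,215) and the vial hole at (325,112). I compare hole positions across cameras.

```bash
cat >> h.py <<'E'
def holes(d,c,which,thr=.066):
    """rim ring: contour of z<thr pixels, projected to plane thr"""
    f,cx,cy,R,t=c; C=-R.T@t; w=cloud(d,c)
    v,u=np.mgrid[:480,:640]
    ray=np.stack([(u-cx)/f,(v-cy)/f,np.ones_like(u,float)],-1)@R
    G=C+ray*((thr-C[2])/ray[...,2])[...,None]
    m=((w[...,2]<thr)&(d>0))
    for n,(x,y,rad) in which.items():
        k=(m&(np.hypot(G[...,0]-x,G[...,1]-y)<rad+.009)).astype(np.uint8)
        nn,l,st,ce=cv2.connectedComponentsWithStats(k)
        if nn<2: print(n,"none"); continue
        i=1+st[1:,4].argmax()
        ct=max(cv2.findContours((l==i).astype(np.uint8),cv2.RETR_EXTERNAL,cv2.CHAIN_APPROX_NONE)[0],key=len)[:,0]
        P=(G[ct[:,1],ct[:,0],:2]*1000).astype(np.float32)
        e=cv2.fitEllipse(P); print(n,"ell",np.round(e[0],1),np.round(e[1],1),"bb",np.round(cv2.minEnclosingCircle(P),1) if 0 else (P.min(0)+P.max(0))/2)
H={"bottle":(.560,.089,.0335),"vial":(.5568,.1763,.015),"drop":(.5535,.2632,.0185)}
E
python3 - <<'E'
from h import *
z=np.load("/tmp/side.npz"); print("side"); holes(z["d"],cam("side"),H)
p,d,c=shot("wrist"); print("wrist"); holes(d,c,H)
p,d,c=shot("top"); q=cloud(d,c).reshape(-1,3); print("top cap",blob(q,.558,.087,.026,.25,.275)); 
cv2.imwrite("pics/t2.png",p[190:300,150:340,::-1].repeat(4,0).repeat(4,1))
E
```

```text
side
bottle ell [563.8  91. ] [61.8 67.6] bb [562.3806   92.79538]
vial ell [560.4 178.4] [28.7 29.5] bb [560.5126  181.79681]
drop ell [555.1 265.2] [32.2 38. ] bb [554.89746 268.48175]
wrist
bottle ell [564.6 100.4] [45.3 65.4] bb [564.59485 103.22014]
vial ell [561.  176.7] [30.1 30.7] bb [560.83386 176.39114]
drop ell [557.2 246.7] [ 3.4 20.5] bb [557.53644 246.27405]
top cap 0
```

Request:
step_arm(
  increments=[
    [[0.1,0.1,-1],[0,0,0]],
    [[0,0,-2],[0,0,0]],
    [[0,0,-2],[0,0,0]],
    [[0,0,-1],[0,0,0]],
    [[0,0,0],[0,0,0]],
    [[0,0,0],[0,0,0]],
    [[0,0,0],[0,0,0]],
    [[0,0,0],[0,0,0]],
    [[0,0,0],[0,0,0]],
    [[0,0,0],[0,0,0]],
  ],
)

```text
clock: 8.45
tool_pos: [0.5595, 0.0897, 0.1461]
eef_rot: [0.698, 0.716, 0.0, 0.0]
contact_force: [0.5, -0.8, -1.6]
opening: 0.682
finger_force: 24.8
```

Request:
step_arm(
  increments=[
    [[0,0,-0.5],[0,0,0]],
    [[0,0,-0.5],[0,0,0]],
    [[0,0,-0.5],[0,0,0]],
    [[0,0,-0.4],[0,0,0]],
    [[0,0,-0.4],[0,0,0]],
    [[0,0,-0.4],[0,0,0]],
    [[0,0,-0.4],[0,0,0]],
    [[0,0,-0.4],[0,0,0]],
    [[0,0,0],[0,0,0]],
    [[0,0,0],[0,0,0]],
  ],
)

```text
clock: 9.45
tool_pos: [0.5593, 0.0897, 0.1107]
eef_rot: [0.698, 0.716, 0.0, 0.0]
contact_force: [0.8, 0.6, -2.0]
opening: 0.677
finger_force: 24.8
```

Request:
step_arm(
  increments=[
    [[0,0,-0.5],[0,0,0]],
    [[0,0,-0.5],[0,0,0]],
    [[0,0,-0.5],[0,0,0]],
    [[0,0,-0.5],[0,0,0]],
    [[0,0,-0.3],[0,0,0]],
    [[0,0,-0.3],[0,0,0]],
    [[0,0,-0.2],[0,0,0]],
    [[0,0,0],[0,0,0]],
    [[0,0,0],[0,0,0]],
    [[0,0,0],[0,0,0]],
  ],
)

```text
clock: 10.45
tool_pos: [0.5595, 0.0897, 0.0829]
eef_rot: [0.698, 0.716, 0.0, 0.0]
contact_force: [0.5, -0.2, -2.0]
opening: 0.68
finger_force: 24.8
```

Request:
step_arm(
  increments=[
    [[0,0,-0.1],[0,0,0]],
    [[0,0,-0.1],[0,0,0]],
    [[0,0,0],[0,0,0]],
    [[0,0,0],[0,0,0]],
    [[0,0,0],[0,0,0]],
    [[0,0,0],[0,0,0]],
    [[0,0,0],[0,0,0]],
    [[0,0,0],[0,0,0]],
    [[0,0,0],[0,0,0]],
    [[0,0,0],[0,0,0]],
  ],
)

```text
clock: 11.45
tool_pos: [0.5596, 0.0898, 0.0818]
eef_rot: [0.698, 0.716, 0.0, 0.0]
contact_force: [-2.1, -0.8, 7.7]
opening: 0.681
finger_force: 24.7
```

Request:
step_arm(
  increments=[
    [[0,0,0],[0,0,0]],
    [[0,0,0],[0,0,0]],
    [[0,0,0],[0,0,0]],
    [[0,0,0],[0,0,0]],
    [[0,0,0],[0,0,0]],
    [[0,0,1],[0,0,0]],
    [[0,0,3],[0,0,0]],
    [[0,0,4],[0,0,0]],
    [[0,0,4],[0,0,0]],
    [[0,0,3],[0,0,0]],
  ],
  fingers=1,
)

```text
clock: 12.45
tool_pos: [0.5598, 0.0901, 0.2339]
eef_rot: [0.698, 0.716, 0.001, 0.001]
contact_force: [1.2, 0.3, -0.8]
opening: 0.998
finger_force: 0.0
```

Run:
```python
from h import *
s=r.get_state();print(np.round(s["tool_pos"],4))
p,d,c,q=up("side"); print("side",blob(q,.5615,.09,.04,.13,.15), q[(np.hypot(q[:,0]-.5615,q[:,1]-.09)<.02)&(q[:,2]<.16)][:,2].max())
p,d,c,q=up("wrist"); print("wrist cap",blob(q,.5615,.09,.05,.125,.15)); holes(d,c,H)
```

```text
[0.5598 0.0901 0.2339]
side (163, [0.5634, 0.0824, 0.1351], (563.9, 86.5, 24.9)) 0.13872227462043896
wrist cap (3288, [0.5644, 0.0915, 0.1367], (564.5, 89.8, 23.8))
bottle ell [564.7  88.3] [65.7 68.5] bb [564.9564   107.070694]
vial ell [560.8 176.7] [29.9 30.2] bb [561.1162  176.73834]
drop ell [557.4 254.9] [18.3 38.8] bb [557.0385  253.58871]
```

Request:
step_arm(
  increments=[
    [[-1,-1.4,0],[0,0,0]],
    [[-2,-3.5,0],[0,0,0]],
    [[-2,-3.5,0],[0,0,0]],
    [[-2,-3.5,0],[0,0,0]],
    [[-2,-3.5,0],[0,0,0]],
    [[-1.5,-2.7,-1],[0,0,0]],
    [[-0.5,-1.3,-1],[0,0,0]],
    [[0,0,0],[0,0,0]],
    [[0,0,0],[0,0,0]],
    [[0,0,0],[0,0,0]],
  ],
  fingers=0.75,
)

```text
clock: 13.55
tool_pos: [0.4508, -0.1022, 0.211]
eef_rot: [0.697, 0.717, 0.001, 0.0]
contact_force: [0.1, -0.5, -0.2]
opening: 0.755
finger_force: 0.0
```

Run:
```python
from h import *
p,d,c,q=up("wrist","w3.png")
s=r.get_state();print(np.round(s["tool_pos"],4))
for a,b in((.085,.11),(.06,.11),(.03,.11)): print("wrist drop",blob(q,.454,-.104,.03,a,b))
p,d,c,q=up("side")
for a,b in((.085,.11),(.03,.055)): print("side",blob(q,.453,-.105,.03,a,b))
```

```text
[ 0.4506 -0.1024  0.211 ]
wrist drop (285, [0.4547, -0.1021, 0.0949], (454.8, -103.9, 7.5))
wrist drop (633, [0.4544, -0.1006, 0.0811], (454.5, -104.1, 10.9))
wrist drop (1115, [0.4542, -0.0988, 0.0661], (454.4, -104.4, 15.6))
side (43, [0.454, -0.1096, 0.0914], (454.6, -108.1, 6.7))
side (177, [0.454, -0.1174, 0.0426], (453.4, -111.0, 15.6))
```

View pics/w3.png

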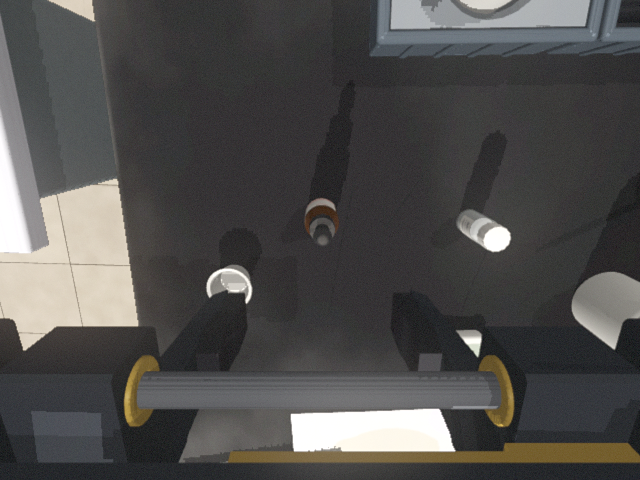

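The dropper is at (322,225), centred between the fingers. The command pose is already aligned, so I descend.

Request:
step_arm(
  increments=[
    [[0,-0.1,-3],[0,0,0]],
    [[0,0,-4],[0,0,0]],
    [[0,0,-4],[0,0,0]],
    [[0,0,-3],[0,0,0]],
    [[0,0,-1.5],[0,0,0]],
    [[0,0,-1],[0,0,0]],
    [[0,0,0],[0,0,0]],
    [[0,0,0],[0,0,0]],
    [[0,0,0],[0,0,0]],
    [[0,0,0],[0,0,0]],
  ],
)

```text
clock: 14.65
tool_pos: [0.4499, -0.1053, 0.0464]
eef_rot: [0.698, 0.716, 0.001, 0.001]
contact_force: [0.3, -0.3, -0.4]
opening: 0.75
finger_force: 0.0
```

Request:
step_arm(
  increments=[
    [[0,0,0],[0,0,0]],
    [[0,0,0],[0,0,0]],
    [[0,0,0],[0,0,0]],
    [[0,0,0],[0,0,0]],
    [[0,0,0],[0,0,0]],
    [[0,0,0],[0,0,0]],
    [[0,0,0],[0,0,0]],
    [[0,0,0],[0,0,0]],
    [[0,0,0],[0,0,0]],
    [[0,0,0],[0,0,0]],
  ],
  fingers=0,
  grip_force=12,
)

```text
clock: 15.65
tool_pos: [0.4493, -0.1053, 0.0457]
eef_rot: [0.698, 0.716, -0.0, -0.0]
contact_force: [0.7, 0.6, -0.9]
opening: 0.319
finger_force: 11.7
```

Request:
step_arm(
  increments=[
    [[0,0,0.5],[0,0,0]],
    [[0,0,1],[0,0,0]],
    [[0,0,2],[0,0,0]],
    [[0,0,3],[0,0,0]],
    [[0,0,3],[0,0,0]],
    [[0,0,3],[0,0,0]],
    [[0,0,2],[0,0,0]],
    [[0,0,1],[0,0,0]],
    [[0,0,0.5],[0,0,0]],
    [[0,0,0],[0,0,0]],
  ],
)

```text
clock: 16.65
tool_pos: [0.4492, -0.1054, 0.2057]
eef_rot: [0.698, 0.716, -0.0, 0.0]
contact_force: [0.3, 0.2, -1.2]
opening: 0.315
finger_force: 11.7
```

Request:
step_arm(
  increments=[
    [[0.3,0.9,0],[0,0,0]],
    [[0.5,2,0],[0,0,0]],
    [[0.8,3,0],[0,0,0]],
    [[0.8,3,0],[0,0,0]],
    [[0.8,3,0],[0,0,0]],
    [[0.8,3,0],[0,0,0]],
    [[0.8,3,0],[0,0,0]],
    [[0.8,3,0],[0,0,0]],
    [[0.8,3,0],[0,0,0]],
    [[0.8,3,0],[0,0,0]],
  ],
)

```text
clock: 17.65
tool_pos: [0.5207, 0.1658, 0.2044]
eef_rot: [0.698, 0.717, -0.001, -0.001]
contact_force: [-0.2, 0.0, -0.6]
opening: 0.325
finger_force: 11.7
```

Request:
step_arm(
  increments=[
    [[0.8,3,0],[0,0,0]],
    [[0.8,2.5,0],[0,0,0]],
    [[0.8,2.5,0],[0,0,0]],
    [[0.5,1.5,0],[0,0,0]],
    [[0.2,0.5,0],[0,0,0]],
    [[0,0,0],[0,0,0]],
    [[0,0,0],[0,0,0]],
    [[0,0,0],[0,0,0]],
    [[0,0,0],[0,0,0]],
    [[0,0,0],[0,0,0]],
  ],
)

```text
clock: 18.65
tool_pos: [0.5524, 0.263, 0.2058]
eef_rot: [0.698, 0.716, -0.0, 0.0]
contact_force: [-0.0, 0.1, -0.7]
opening: 0.324
finger_force: 11.7
```

Run:
```python
from h import *
s=r.get_state();print(np.round(s["tool_pos"],4),s["opening"],s["finger_force"])
x,y=s["tool_pos"][:2]
p,d,c,q=up("side")
k=q[(np.hypot(q[:,0]-x,q[:,1]-y)<.03)&(q[:,2]>.12)&(q[:,2]<.2)]
from scipy.optimize import least_squares
m=least_squares(lambda c:np.hypot(k[:,0]-c[0],k[:,1]-c[1])-.0155,[x,y],loss="soft_l1",f_scale=.002);print("side",len(k),m.x.round(4),np.sort(k[:,2])[:5])
p,d,c,q=up("wrist","w4.png"); holes(d,c,H)
```

```text
[0.5524 0.263  0.2058] 0.32402363594216854 11.681452782104316
side 187 [0.5542 0.2609] [0.15965246 0.1605926  0.16082775 0.16086047 0.16119797]
bottle none
vial none
drop ell [557.  263.6] [36.9 37. ] bb [557.42554 263.51587]
```

View pics/w4.png

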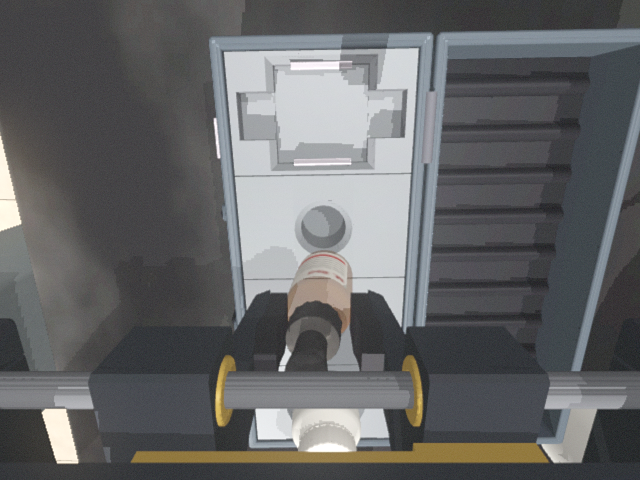

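The dropper hangs upright in the grip, and its hole is at (323,228). The measured offset is under 1 mm, so I lower it.

Request:
step_arm(
  increments=[
    [[0,0,-1],[0,0,0]],
    [[0,0,-2],[0,0,0]],
    [[0,0,-2],[0,0,0]],
    [[0,0,-1.5],[0,0,0]],
    [[0,0,-1],[0,0,0]],
    [[0,0,-0.5],[0,0,0]],
    [[0,0,-0.5],[0,0,0]],
    [[0,0,-0.5],[0,0,0]],
    [[0,0,0],[0,0,0]],
    [[0,0,0],[0,0,0]],
  ],
)

```text
clock: 19.75
tool_pos: [0.5525, 0.2638, 0.1161]
eef_rot: [0.698, 0.716, 0.0, 0.0]
contact_force: [-0.2, -0.4, -0.1]
opening: 0.319
finger_force: 11.7
```

Request:
step_arm(
  increments=[
    [[0,0,-0.5],[0,0,0]],
    [[0,0,-0.5],[0,0,0]],
    [[0,0,-0.5],[0,0,0]],
    [[0,0,-0.4],[0,0,0]],
    [[0,0,-0.4],[0,0,0]],
    [[0,0,-0.4],[0,0,0]],
    [[0,0,-0.3],[0,0,0]],
    [[0,0,0],[0,0,0]],
    [[0,0,0],[0,0,0]],
    [[0,0,0],[0,0,0]],
  ],
)

```text
clock: 20.75
tool_pos: [0.5525, 0.2638, 0.0859]
eef_rot: [0.698, 0.716, 0.0, 0.0]
contact_force: [0.5, -0.3, -0.7]
opening: 0.323
finger_force: 11.7
```

Request:
step_arm(
  increments=[
    [[0,0,-0.2],[0,0,0]],
    [[0,0,-0.2],[0,0,0]],
    [[0,0,-0.2],[0,0,0]],
    [[0,0,-0.1],[0,0,0]],
    [[0,0,-0.1],[0,0,0]],
    [[0,0,0],[0,0,0]],
    [[0,0,0],[0,0,0]],
    [[0,0,0],[0,0,0]],
    [[0,0,0],[0,0,0]],
    [[0,0,0],[0,0,0]],
  ],
)

```text
clock: 21.75
tool_pos: [0.5526, 0.2641, 0.0784]
eef_rot: [0.698, 0.716, 0.001, 0.0]
contact_force: [-1.0, -0.9, 5.6]
opening: 0.316
finger_force: 12.5
```

Request:
step_arm(
  increments=[
    [[0,0,0],[0,0,0]],
    [[0,0,0],[0,0,0]],
    [[0,0,0],[0,0,0]],
    [[0,0,0],[0,0,0]],
    [[0,0,0],[0,0,0]],
    [[0,0,1],[0,0,0]],
    [[0,0,3],[0,0,0]],
    [[0,0,4],[0,0,0]],
    [[0,0,4],[0,0,0]],
    [[0,0,2.5],[0,0,0]],
  ],
  fingers=0.7,
)

```text
clock: 22.75
tool_pos: [0.5532, 0.2646, 0.2266]
eef_rot: [0.698, 0.716, 0.002, 0.0]
contact_force: [0.1, 0.2, -0.1]
opening: 0.699
finger_force: 0.0
```

Run:
```python
from h import *
p,d,c,q=up("wrist")
print("wrist",blob(q,.557,.2636,.03,.11,.15),q[(np.hypot(q[:,0]-.557,q[:,1]-.2636)<.03)&(q[:,2]<.17)][:,2].max()); holes(d,c,H)
p,d,c,q=up("side"); k=q[(np.hypot(q[:,0]-.555,q[:,1]-.262)<.03)&(q[:,2]<.17)]; print(k[:,2].max(), blob(q,.555,.262,.03,.11,.15))
```

```text
wrist (346, [0.5568, 0.267, 0.1268], (557.2, 265.2, 7.6)) 0.13315679376937306
bottle ell [564.2  89.4] [64.9 66. ] bb [563.5355  115.93972]
vial ell [560.4 176.7] [29.6 29.8] bb [559.756  176.6612]
drop ell [556.9 262.8] [35.4 36.6] bb [556.9757  265.45166]
0.13247374490883088 (42, [0.5566, 0.2587, 0.1208], (556.1, 259.4, 8.5))
```

Request:
step_arm(
  increments=[
    [[0,-1.4,0],[0,0,0]],
    [[0.3,-3,0],[0,0,0]],
    [[0.5,-4,0],[0,0,0]],
    [[0.5,-4,0],[0,0,0]],
    [[0.5,-4,0],[0,0,0]],
    [[0.5,-4,0],[0,0,0]],
    [[0.5,-4,0],[0,0,0]],
    [[0.5,-4,0],[0,0,0]],
    [[0.5,-4,0],[0,0,0]],
    [[0.5,-3,-1],[0,0,0]],
  ],
)

```text
clock: 23.85
tool_pos: [0.5942, -0.0951, 0.2118]
eef_rot: [0.699, 0.715, -0.001, 0.0]
contact_force: [0.7, 1.2, 0.1]
opening: 0.697
finger_force: 0.0
```

Request:
step_arm(
  increments=[
    [[0.3,-1.5,-1],[0,0,0]],
    [[0,-0.5,-1],[0,0,0]],
    [[0,0,0],[0,0,0]],
    [[0,0,0],[0,0,0]],
    [[0,0,0],[0,0,0]],
    [[0,0,0],[0,0,0]],
    [[0,0,0],[0,0,0]],
    [[0,0,0],[0,0,0]],
    [[0,0,0],[0,0,0]],
    [[0,0,0],[0,0,0]],
  ],
)

```text
clock: 24.85
tool_pos: [0.5984, -0.1103, 0.1928]
eef_rot: [0.698, 0.716, 0.0, 0.0]
contact_force: [-0.0, 0.0, -0.6]
opening: 0.703
finger_force: 0.0
```

Run:
```python
from h import *
p,d,c,q=up("wrist","w5.png")
s=r.get_state();print(np.round(s["tool_pos"],4))
for a,b in((.055,.08),(.05,.08),(.02,.08)): print("wrist vial",blob(q,.602,-.11,.025,a,b))
p,d,c,q=up("side")
k=q[(np.hypot(q[:,0]-.602,q[:,1]+.11)<.025)&(q[:,2]>.015)&(q[:,2]<.06)]
from scipy.optimize import least_squares
m=least_squares(lambda c:np.hypot(k[:,0]-c[0],k[:,1]-c[1])-.0125,[.602,-.11],loss="soft_l1",f_scale=.002);print("side",len(k),m.x.round(4))
```

```text
[ 0.5983 -0.1103  0.1928]
wrist vial (671, [0.6044, -0.1088, 0.0633], (604.4, -109.9, 11.7))
wrist vial (706, [0.6044, -0.1084, 0.0628], (604.5, -109.8, 11.7))
wrist vial (945, [0.6041, -0.1064, 0.0562], (604.3, -109.3, 12.2))
side 220 [ 0.6035 -0.1106]
```

View pics/w5.png

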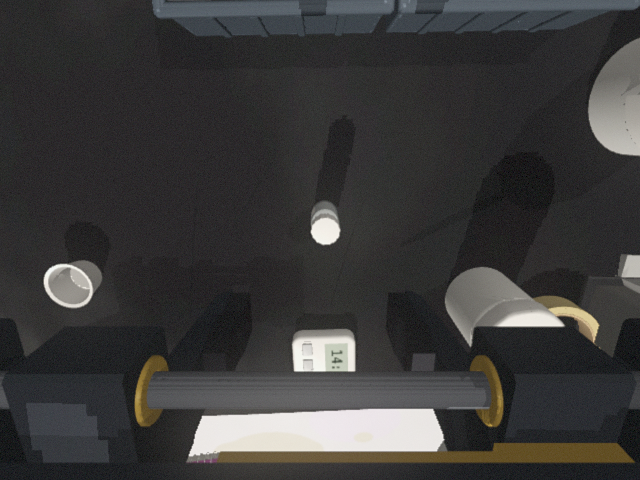

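The vial is at (325,225), centred between the fingers and about 1 mm off in x. I descend and grip it gently.

Request:
step_arm(
  increments=[
    [[0.1,0,-3],[0,0,0]],
    [[0,0,-4],[0,0,0]],
    [[0,0,-4],[0,0,0]],
    [[0,0,-2.2],[0,0,0]],
    [[0,0,-1],[0,0,0]],
    [[0,0,-1],[0,0,0]],
    [[0,0,0],[0,0,0]],
    [[0,0,0],[0,0,0]],
    [[0,0,0],[0,0,0]],
    [[0,0,0],[0,0,0]],
  ],
)

```text
clock: 25.95
tool_pos: [0.6, -0.1104, 0.0417]
eef_rot: [0.698, 0.716, 0.001, 0.001]
contact_force: [-0.1, 0.6, 0.3]
opening: 0.703
finger_force: 0.0
```

Request:
step_arm(
  increments=[
    [[0,0,0],[0,0,0]],
    [[0,0,0],[0,0,0]],
    [[0,0,0],[0,0,0]],
    [[0,0,0],[0,0,0]],
    [[0,0,0],[0,0,0]],
    [[0,0,0],[0,0,0]],
    [[0,0,0],[0,0,0]],
    [[0,0,0],[0,0,0]],
    [[0,0,0],[0,0,0]],
    [[0,0,0],[0,0,0]],
  ],
  fingers=0,
  grip_force=8,
)

```text
clock: 26.95
tool_pos: [0.5993, -0.1103, 0.0407]
eef_rot: [0.698, 0.716, 0.0, 0.0]
contact_force: [0.0, 0.1, 0.5]
opening: 0.276
finger_force: 7.8
```

Request:
step_arm(
  increments=[
    [[0,0,0.5],[0,0,0]],
    [[0,0,1],[0,0,0]],
    [[0,0,2],[0,0,0]],
    [[0,0,3],[0,0,0]],
    [[0,0,3],[0,0,0]],
    [[0,0,3],[0,0,0]],
    [[0,0,2],[0,0,0]],
    [[0,0,1],[0,0,0]],
    [[0,0,0.5],[0,0,0]],
    [[0,0,0],[0,0,0]],
  ],
)

```text
clock: 27.95
tool_pos: [0.5993, -0.1104, 0.2009]
eef_rot: [0.698, 0.716, 0.0, 0.0]
contact_force: [-0.2, 0.0, 0.1]
opening: 0.282
finger_force: 7.8
```

Request:
step_arm(
  increments=[
    [[-0.2,1,0],[0,0,0]],
    [[-0.4,2,0],[0,0,0]],
    [[-0.5,3,0],[0,0,0]],
    [[-0.5,3,0],[0,0,0]],
    [[-0.5,3,0],[0,0,0]],
    [[-0.5,3,0],[0,0,0]],
    [[-0.5,3,0],[0,0,0]],
    [[-0.5,3,0],[0,0,0]],
    [[-0.4,3,0],[0,0,0]],
    [[-0.4,2.5,0],[0,0,0]],
  ],
)

```text
clock: 28.95
tool_pos: [0.5537, 0.1574, 0.1996]
eef_rot: [0.697, 0.717, -0.001, -0.001]
contact_force: [0.7, 1.5, 0.2]
opening: 0.277
finger_force: 7.8
```

Request:
step_arm(
  increments=[
    [[0,1.5,0],[0,0,0]],
    [[0,0.7,0],[0,0,0]],
    [[0,0,-1],[0,0,0]],
    [[0,0,-2],[0,0,0]],
    [[0,0,-1.5],[0,0,0]],
    [[0,0,-1],[0,0,0]],
    [[0,0,-0.5],[0,0,0]],
    [[0,0,0],[0,0,0]],
    [[0,0,0],[0,0,0]],
    [[0,0,0],[0,0,0]],
  ],
)

```text
clock: 29.95
tool_pos: [0.5558, 0.1768, 0.1414]
eef_rot: [0.698, 0.716, 0.001, 0.0]
contact_force: [1.0, 0.4, -0.2]
opening: 0.277
finger_force: 7.8
```

Run:
```python
from h import *
s=r.get_state();print(np.round(s["tool_pos"],4),s["opening"],s["finger_force"])
x,y=s["tool_pos"][:2]
p,d,c,q=up("side")
k=q[(np.hypot(q[:,0]-x,q[:,1]-y)<.02)&(q[:,2]>.09)&(q[:,2]<.138)]
from scipy.optimize import least_squares
m=least_squares(lambda c:np.hypot(k[:,0]-c[0],k[:,1]-c[1])-.0125,[x,y],loss="soft_l1",f_scale=.002);print("side",len(k),m.x.round(4),np.sort(k[:,2])[:5])
p,d,c,q=up("wrist"); holes(d,c,H)
```

```text
[0.5558 0.1768 0.1414] 0.2773553155953473 7.801945295215944
side 100 [0.5572 0.1762] [0.10640881 0.11116042 0.11199842 0.1122813  0.11294531]
bottle ell [576.9 117.9] [0. 4.] bb [576.853   118.69097]
vial ell [560.5 179.8] [23.2 31.4] bb [561.0596  180.23288]
drop ell [557.1 263.7] [37.2 37.4] bb [557.0834 263.9429]
```

Request:
step_arm(
  increments=[
    [[0,0,-0.8],[0,0,0]],
    [[0,0,-1],[0,0,0]],
    [[0,0,-0.8],[0,0,0]],
    [[0,0,-0.5],[0,0,0]],
    [[0,0,-0.5],[0,0,0]],
    [[0,0,-0.4],[0,0,0]],
    [[0,0,-0.4],[0,0,0]],
    [[0,0,-0.4],[0,0,0]],
    [[0,0,0],[0,0,0]],
    [[0,0,0],[0,0,0]],
  ],
)

```text
clock: 31.05
tool_pos: [0.5554, 0.1768, 0.0928]
eef_rot: [0.698, 0.716, 0.0, 0.0]
contact_force: [-0.3, -1.0, -0.6]
opening: 0.277
finger_force: 7.8
```

Request:
step_arm(
  increments=[
    [[0,0,-0.4],[0,0,0]],
    [[0,0,-0.4],[0,0,0]],
    [[0,0,-0.4],[0,0,0]],
    [[0,0,-0.2],[0,0,0]],
    [[0,0,-0.2],[0,0,0]],
    [[0,0,-0.1],[0,0,0]],
    [[0,0,0],[0,0,0]],
    [[0,0,0],[0,0,0]],
    [[0,0,0],[0,0,0]],
    [[0,0,0],[0,0,0]],
  ],
)

```text
clock: 32.05
tool_pos: [0.5554, 0.1768, 0.0758]
eef_rot: [0.698, 0.716, 0.0, 0.0]
contact_force: [1.1, 0.5, -0.5]
opening: 0.277
finger_force: 7.8
```

Request:
step_arm(
  increments=[
    [[0,0,-0.1],[0,0,0]],
    [[0,0,-0.1],[0,0,0]],
    [[0,0,0],[0,0,0]],
    [[0,0,0],[0,0,0]],
    [[0,0,0],[0,0,0]],
    [[0,0,0],[0,0,0]],
    [[0,0,0],[0,0,0]],
    [[0,0,0],[0,0,0]],
    [[0,0,0],[0,0,0]],
    [[0,0,0],[0,0,0]],
  ],
)

```text
clock: 33.05
tool_pos: [0.5568, 0.1772, 0.0747]
eef_rot: [0.698, 0.716, 0.002, 0.001]
contact_force: [1.6, 0.7, 5.3]
opening: 0.273
finger_force: 8.0
```

Request:
step_arm(
  increments=[
    [[0,0,0],[0,0,0]],
    [[0,0,0],[0,0,0]],
    [[0,0,0],[0,0,0]],
    [[0,0,0],[0,0,0]],
    [[0,0,0],[0,0,0]],
    [[0,0,1],[0,0,0]],
    [[0,0,3],[0,0,0]],
    [[0,0,4],[0,0,0]],
    [[0,0,4],[0,0,0]],
    [[0,0,1],[0,0,0]],
  ],
  fingers=0.6,
)

```text
clock: 34.05
tool_pos: [0.5574, 0.1782, 0.2087]
eef_rot: [0.698, 0.716, 0.004, 0.001]
contact_force: [0.5, 0.9, 0.4]
opening: 0.605
finger_force: 0.0
```

Run:
```python
from h import *
p,d,c,q=up("wrist")
print("wrist",blob(q,.5605,.1767,.02,.085,.12),np.percentile(q[(np.hypot(q[:,0]-.5605,q[:,1]-.1767)<.006)&(q[:,2]<.15)][:,2],[5,50,95]))
```

```text
wrist (811, [0.5601, 0.1787, 0.0977], (560.1, 177.3, 11.6)) [0.09772462 0.09892826 0.09988677]
```

Request:
step_arm(
  increments=[
    [[0,-1.7,0],[0,0,0]],
    [[0.2,-3,0],[0,0,0]],
    [[0.5,-4,0],[0,0,0]],
    [[0.5,-4,0],[0,0,0]],
    [[0.5,-4,0],[0,0,0]],
    [[0.5,-4,0],[0,0,0]],
    [[0.5,-4,0],[0,0,0]],
    [[0.5,-4,0],[0,0,0]],
    [[0.5,-4,0],[0,0,0]],
    [[0.5,-4,0],[0,0,0]],
  ],
  fingers=1,
)

```text
clock: 35.1
tool_pos: [0.5964, -0.192, 0.2024]
eef_rot: [0.698, 0.716, -0.001, -0.001]
contact_force: [-0.2, 0.1, -0.3]
opening: 0.998
finger_force: 0.0
```

Request:
step_arm(
  increments=[
    [[0.5,-4,0],[0,0,0]],
    [[0,-2.5,0],[0,0,0]],
    [[0,-1.5,0],[0,0,0]],
    [[0,0,0],[0,0,0]],
    [[0,0,0],[0,0,0]],
    [[0,0,0],[0,0,0]],
    [[0,0,0],[0,0,0]],
    [[0,0,0],[0,0,0]],
    [[0,0,0],[0,0,0]],
    [[0,0,0],[0,0,0]],
  ],
)

```text
clock: 36.1
tool_pos: [0.6024, -0.2701, 0.2038]
eef_rot: [0.698, 0.716, 0.0, 0.0]
contact_force: [0.1, -0.9, -0.1]
opening: 0.999
finger_force: 0.0
```

Run:
```python
from h import *
p,d,c,q=up("wrist","w6.png")
s=r.get_state();print(np.round(s["tool_pos"],4))
k=q[(np.hypot(q[:,0]-.607,q[:,1]+.27)<.055)&(q[:,2]>.011)&(q[:,2]<.03)]
print(len(k),np.median(k,0),cv2.minAreaRect((k[:,:2]*1000).astype(np.float32)))
```

```text
[ 0.6024 -0.2701  0.2038]
4537 [ 0.60886684 -0.26777825  0.01632072] ((608.5885620117188, -269.93658447265625), (65.062255859375, 65.83518981933594), 3.2575130462646484)
```

View pics/w6.png

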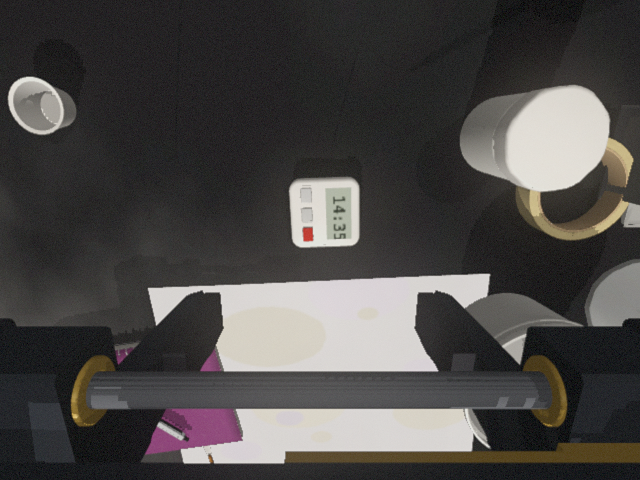

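The timer is at (325,212) with yaw ≈3.3°, and the jar at (545,135) is clear of the gripper. I turn 1.8° and descend.

Request:
step_arm(
  increments=[
    [[0.1,0,-3],[0,0,1.8]],
    [[0,0,-4],[0,0,0]],
    [[0,0,-4],[0,0,0]],
    [[0,0,-4],[0,0,0]],
    [[0,0,-2.5],[0,0,0]],
    [[0,0,-1.5],[0,0,0]],
    [[0,0,-0.8],[0,0,0]],
    [[0,0,0],[0,0,0]],
    [[0,0,0],[0,0,0]],
    [[0,0,0],[0,0,0]],
  ],
)

```text
clock: 37.15
tool_pos: [0.6045, -0.2707, 0.0073]
eef_rot: [0.687, 0.727, 0.001, 0.001]
contact_force: [0.6, -0.3, -0.9]
opening: 1.0
finger_force: 0.0
```

Request:
step_arm(
  increments=[
    [[0,0,-0.1],[0,0,0]],
    [[0,0,0],[0,0,0]],
    [[0,0,0],[0,0,0]],
    [[0,0,0],[0,0,0]],
    [[0,0,0],[0,0,0]],
    [[0,0,0],[0,0,0]],
    [[0,0,0],[0,0,0]],
    [[0,0,0],[0,0,0]],
    [[0,0,0],[0,0,0]],
    [[0,0,0],[0,0,0]],
  ],
  fingers=0,
  grip_force=15,
)

```text
clock: 38.15
tool_pos: [0.604, -0.2704, 0.0052]
eef_rot: [0.687, 0.727, 0.0, 0.001]
contact_force: [1.4, -0.7, 5.7]
opening: 0.73
finger_force: 15.0
```

Request:
step_arm(
  increments=[
    [[0,0,0.5],[0,0,0]],
    [[0,0,1.5],[0,0,0]],
    [[0,0,3],[0,0,0]],
    [[0,0,3],[0,0,0]],
    [[0,0,3],[0,0,0]],
    [[0,0,3],[0,0,0]],
    [[0,0,2],[0,0,0]],
    [[0,0,1],[0,0,0]],
    [[0,1,0],[0,0,0]],
    [[0,2,0],[0,0,0]],
  ],
)

```text
clock: 39.15
tool_pos: [0.602, -0.2415, 0.1737]
eef_rot: [0.688, 0.726, -0.001, -0.0]
contact_force: [-0.0, 0.2, -0.4]
opening: 0.73
finger_force: 14.9
```

Request:
step_arm(
  increments=[
    [[-0.2,3,0],[0,0,-1]],
    [[-0.4,4,0],[0,0,0]],
    [[-0.4,4,0],[0,0,0]],
    [[-0.4,4,0],[0,0,0]],
    [[-0.4,4,0],[0,0,0]],
    [[-0.4,4,0],[0,0,0]],
    [[-0.4,4,0],[0,0,0]],
    [[-0.4,4,0],[0,0,0]],
    [[-0.4,4,0],[0,0,0]],
    [[-0.4,4,0],[0,0,0]],
  ],
)

```text
clock: 40.15
tool_pos: [0.5633, 0.1515, 0.1733]
eef_rot: [0.693, 0.721, -0.001, -0.001]
contact_force: [-0.4, -0.2, -1.7]
opening: 0.731
finger_force: 14.9
```

Request:
step_arm(
  increments=[
    [[-0.4,4,0],[0,0,0]],
    [[-0.4,4,0],[0,0,0]],
    [[-0.4,4,0],[0,0,0]],
    [[-0.4,4,0],[0,0,0]],
    [[0,2.5,0],[0,0,0]],
    [[0,1.5,0],[0,0,0]],
    [[0,0,0],[0,0,0]],
    [[0,0,0],[0,0,0]],
    [[0,0,0],[0,0,0]],
    [[0,0,0],[0,0,0]],
  ],
)

```text
clock: 41.15
tool_pos: [0.55, 0.3476, 0.1747]
eef_rot: [0.694, 0.72, -0.0, 0.001]
contact_force: [0.1, 1.1, -0.9]
opening: 0.727
finger_force: 14.9
```

Run:
```python
from h import *
p,d,c,q=up("wrist","w7.png")
s=r.get_state();print(np.round(s["tool_pos"],4),np.round(s["eef_rot"],4),s["opening"])
k=q[(np.hypot(q[:,0]-.555,q[:,1]-s["tool_pos"][1])<.06)&(q[:,2]>.178)&(q[:,2]<.20)]
print(len(k),np.median(k,0) if len(k) else 0,cv2.minAreaRect((k[:,:2]*1000).astype(np.float32)))
```

```text
[0.5499 0.348  0.1747] [ 6.937e-01  7.202e-01 -3.000e-04  4.000e-04] 0.7293565279691404
22033 [0.55057844 0.35603733 0.1857489 ] ((550.5965576171875, 352.41070556640625), (94.07868957519531, 58.981380462646484), 1.984938144683838)
```

View pics/w7.png

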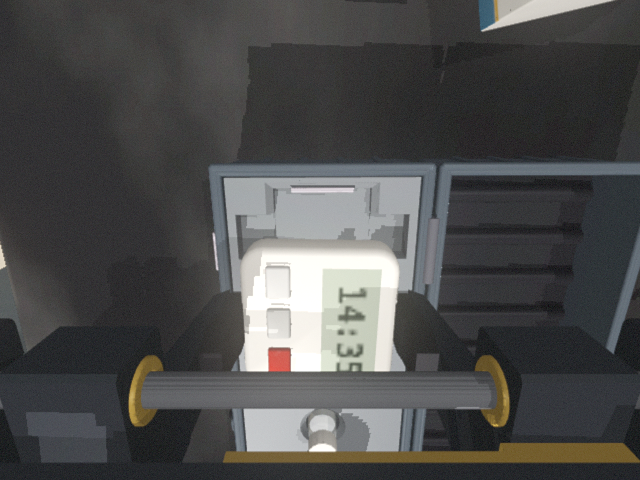

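The timer is held display up over its slot, with the spring visible at (322,188) and the slot centred in x with the timer. I lower it.

Request:
step_arm(
  increments=[
    [[0,0,-2],[0,0,0]],
    [[0,0,-3],[0,0,0]],
    [[0,0,-2.5],[0,0,0]],
    [[0,0,-1],[0,0,0]],
    [[0,0,-0.5],[0,0,0]],
    [[0,0,-0.3],[0,0,0]],
    [[0,0,0],[0,0,0]],
    [[0,0,0],[0,0,0]],
    [[0,0,0],[0,0,0]],
    [[0,0,0],[0,0,0]],
  ],
)

```text
clock: 42.2
tool_pos: [0.5496, 0.35, 0.0823]
eef_rot: [0.693, 0.721, 0.001, 0.0]
contact_force: [0.3, -0.7, -0.1]
opening: 0.731
finger_force: 14.9
```

Request:
step_arm(
  increments=[
    [[0,0,-0.3],[0,0,0]],
    [[0,0,-0.3],[0,0,0]],
    [[0,0,-0.2],[0,0,0]],
    [[0,0,-0.2],[0,0,0]],
    [[0,0,-0.1],[0,0,0]],
    [[0,0,0],[0,0,0]],
    [[0,0,0],[0,0,0]],
    [[0,0,0],[0,0,0]],
    [[0,0,0],[0,0,0]],
    [[0,0,0],[0,0,0]],
  ],
)

```text
clock: 43.2
tool_pos: [0.5494, 0.3498, 0.0708]
eef_rot: [0.693, 0.721, 0.0, 0.0]
contact_force: [0.5, -0.6, -1.6]
opening: 0.727
finger_force: 14.9
```

Request:
step_arm(
  increments=[
    [[0,0,-0.1],[0,0,0]],
    [[0,0,-0.1],[0,0,0]],
    [[0,0,-0.1],[0,0,0]],
    [[0,0,-0.1],[0,0,0]],
    [[0,0,0],[0,0,0]],
    [[0,0,0],[0,0,0]],
    [[0,0,0],[0,0,0]],
    [[0,0,0],[0,0,0]],
    [[0,0,0],[0,0,0]],
    [[0,0,0],[0,0,0]],
  ],
)

```text
clock: 44.2
tool_pos: [0.55, 0.3501, 0.0674]
eef_rot: [0.693, 0.721, 0.001, 0.0]
contact_force: [-0.2, -0.8, 5.1]
opening: 0.732
finger_force: 15.0
```

Request:
step_arm(
  increments=[
    [[0,0,0],[0,0,0]],
    [[0,0,0],[0,0,0]],
    [[0,0,0],[0,0,0]],
    [[0,0,0.5],[0,0,0]],
    [[0,0,1],[0,0,0]],
    [[0,0,2],[0,0,0]],
    [[0,0,2],[0,0,0]],
    [[0,0,1],[0,0,0]],
    [[0,0,0],[0,0,0]],
    [[0,0,0],[0,0,0]],
  ],
  fingers=0.85,
)

```text
clock: 45.2
tool_pos: [0.5492, 0.3494, 0.1316]
eef_rot: [0.693, 0.721, -0.0, 0.0]
contact_force: [0.1, -0.9, 0.2]
opening: 0.853
finger_force: 0.0
```

```bash
cat > tm.py <<'E'
from h import *
s=r.get_state();print(np.round(s["tool_pos"],4))
for n in("wrist","side","top"):
    p,d,c,q=up(n)
    k=q[(abs(q[:,0]-.553)<.031)&(abs(q[:,1]-.35)<.03)&(q[:,2]>.05)&(q[:,2]<.095)]
    if len(k)<50: print(n,len(k)); continue
    A=np.c_[k[:,0]-.553,k[:,1]-.35,np.ones(len(k))]; m=abs(k[:,2]-np.median(k[:,2]))<.003
    print(n,len(k),"plane",np.linalg.lstsq(A[m],k[m,2],rcond=None)[0].round(4),"med",np.median(k,0).round(4))
    k=q[(abs(q[:,0]-.553)<.05)&(abs(q[:,1]-.22)<.02)&(q[:,2]>.065)&(q[:,2]<.077)]; 
    if len(k): print("  insert top",np.median(k[:,2]).round(4))
E
python3 tm.py
```

```text
[0.5492 0.3494 0.1316]
wrist 9540 plane [-0.01    0.0266  0.0788] med [0.5526 0.3523 0.0788]
  insert top 0.0708
side 146 plane [-0.0123  0.0232  0.0772] med [0.5447 0.3454 0.0771]
  insert top 0.0691
top 305 plane [-0.0094  0.013   0.0791] med [0.5609 0.3335 0.0786]
  insert top 0.071
```

The timer top is at about .079, so it is 5 mm proud as expected. I close the fingers, shift 5 mm off the button side and press.

Request:
step_arm(
  increments=[
    [[0.5,0,0],[0,0,0]],
    [[0,0,0],[0,0,0]],
    [[0,0,0],[0,0,0]],
    [[0,0,0],[0,0,0]],
    [[0,0,-1],[0,0,0]],
    [[0,0,-1.5],[0,0,0]],
    [[0,0,-1.5],[0,0,0]],
    [[0,0,-0.8],[0,0,0]],
    [[0,0,0],[0,0,0]],
    [[0,0,0],[0,0,0]],
  ],
  fingers=0,
  grip_force=10,
)

```text
clock: 46.35
tool_pos: [0.5543, 0.3498, 0.0834]
eef_rot: [0.693, 0.721, -0.0, -0.0]
contact_force: [0.3, -0.1, 0.0]
opening: 0.005
finger_force: 0.0
```

Request:
step_arm(
  increments=[
    [[0,0,-0.2],[0,0,0]],
    [[0,0,-0.1],[0,0,0]],
    [[0,0,-0.1],[0,0,0]],
    [[0,0,0],[0,0,0]],
    [[0,0,0],[0,0,0]],
    [[0,0,0],[0,0,0]],
    [[0,0,0],[0,0,0]],
    [[0,0,0],[0,0,0]],
    [[0,0,0],[0,0,0]],
    [[0,0,0],[0,0,0]],
  ],
)

```text
clock: 47.35
tool_pos: [0.5543, 0.3497, 0.0797]
eef_rot: [0.693, 0.721, 0.0, 0.0]
contact_force: [-0.2, 0.4, 0.6]
opening: 0.005
finger_force: 0.0
```

Request:
step_arm(
  increments=[
    [[0,0,-0.1],[0,0,0]],
    [[0,0,-0.1],[0,0,0]],
    [[0,0,-0.1],[0,0,0]],
    [[0,0,0],[0,0,0]],
    [[0,0,0],[0,0,0]],
    [[0,0,0],[0,0,0]],
    [[0,0,0],[0,0,0]],
    [[0,0,0],[0,0,0]],
    [[0,0,0],[0,0,0]],
    [[0,0,0],[0,0,0]],
  ],
)

```text
clock: 48.35
tool_pos: [0.5546, 0.3497, 0.0768]
eef_rot: [0.693, 0.721, 0.0, 0.0]
contact_force: [2.1, -1.4, 2.3]
opening: 0.004
finger_force: 1.0
```

Request:
step_arm(
  increments=[
    [[0,0,-0.1],[0,0,0]],
    [[0,0,-0.1],[0,0,0]],
    [[0,0,-0.1],[0,0,0]],
    [[0,0,0],[0,0,0]],
    [[0,0,0],[0,0,0]],
    [[0,0,0],[0,0,0]],
    [[0,0,0],[0,0,0]],
    [[0,0,0],[0,0,0]],
    [[0,0,0],[0,0,0]],
    [[0,0,0],[0,0,0]],
  ],
)

```text
clock: 49.35
tool_pos: [0.5545, 0.3502, 0.075]
eef_rot: [0.693, 0.721, 0.001, 0.0]
contact_force: [-0.9, -2.1, 11.0]
opening: 0.006
finger_force: 5.2
```

Request:
step_arm(
  increments=[
    [[0,0,-0.1],[0,0,0]],
    [[0,0,0],[0,0,0]],
    [[0,0,0],[0,0,0]],
    [[0,0,0],[0,0,0]],
    [[0,0,0],[0,0,0]],
    [[0,0,0],[0,0,0]],
    [[0,0,0],[0,0,0]],
    [[0,0,0],[0,0,0]],
    [[0,0,0],[0,0,0]],
    [[0,0,0],[0,0,0]],
  ],
)

```text
clock: 50.35
tool_pos: [0.5545, 0.3502, 0.075]
eef_rot: [0.693, 0.721, 0.001, 0.0]
contact_force: [-1.7, -2.7, 17.4]
opening: 0.001
finger_force: 8.4
```

Request:
step_arm(
  increments=[
    [[0,0,0.5],[0,0,0]],
    [[0,0,1],[0,0,0]],
    [[0,0,2],[0,0,0]],
    [[0,0,2],[0,0,0]],
    [[0,0,2],[0,0,0]],
    [[0,0,1],[0,0,0]],
    [[0,0,0],[0,0,0]],
    [[0,0,0],[0,0,0]],
    [[0,0,0],[0,0,0]],
    [[0,0,0],[0,0,0]],
  ],
)

```text
clock: 51.35
tool_pos: [0.5538, 0.3493, 0.1566]
eef_rot: [0.693, 0.721, -0.001, -0.0]
contact_force: [-0.8, 0.2, -0.5]
opening: 0.007
finger_force: 0.0
```

```bash
python3 tm.py; python3 -c "
from h import *
shot('wrist','w8.png')"
```

```text
[0.5538 0.3493 0.1566]
wrist 7708 plane [-0.0135 -0.      0.0745] med [0.5525 0.352  0.0744]
  insert top 0.0708
side 127 plane [-0.0137  0.0003  0.0726] med [0.5435 0.3492 0.0726]
  insert top 0.0691
top 324 plane [-0.0063 -0.009   0.0747] med [0.5612 0.3351 0.0747]
  insert top 0.0711
```

View pics/w8.png

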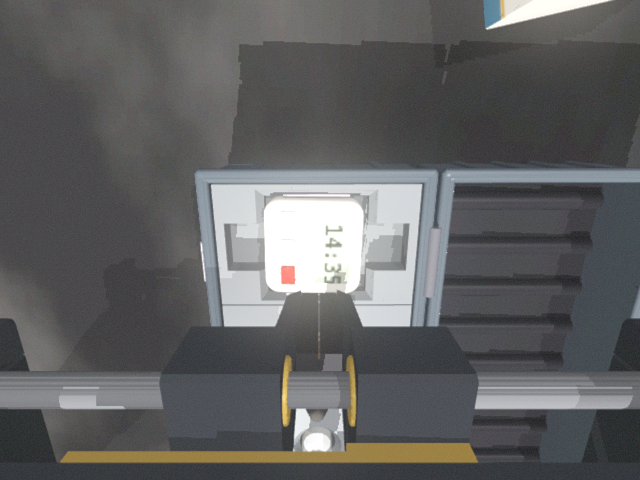

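The timer sits in its slot at (315,245), level with the springs. I compare its tilt with the tilt it showed on the table, and check all the items once more.

Request:
step_arm(
  increments=[
    [[0,0,2],[0,0,0]],
    [[0,0,3],[0,0,0]],
    [[-1,-2,3],[0,0,0]],
    [[-2,-4,0],[0,0,0]],
    [[-2,-4,0],[0,0,0]],
    [[-2,-4,0],[0,0,0]],
    [[-2,-3,0],[0,0,0]],
    [[-1,-2,0],[0,0,0]],
    [[0,0,0],[0,0,0]],
    [[0,0,0],[0,0,0]],
  ],
)

```text
clock: 52.55
tool_pos: [0.455, 0.1603, 0.2381]
eef_rot: [0.693, 0.721, 0.001, 0.0]
contact_force: [-0.6, 0.5, 0.2]
opening: 0.006
finger_force: 0.0
```

Run:
```python
from h import *
def fit(q,x,y,z0):
    k=q[(abs(q[:,0]-x)<.03)&(abs(q[:,1]-y)<.03)&(abs(q[:,2]-z0)<.004)]
    A=np.c_[k[:,0]-x,k[:,1]-y,np.ones(len(k))]; return len(k),np.linalg.lstsq(A,k[:,2],rcond=None)[0].round(4)
for n,a,b in(("top",(.605,-.27),(.5515,.351)),("side",(.6075,-.272),(.553,.351))):
    z=np.load("/tmp/"+n+".npz"); q0=cloud(z["d"],cam(n)).reshape(-1,3); print(n,"table",fit(q0,*a,.0165))
    p,d,c,q=up(n,n+"9.png"); print(n,"slot",fit(q,*b,.074))
    for nm,x,y,h in(("bottle",.561,.09,.138),("drop",.554,.263,.133),("vial",.558,.177,.099)):
        k=q[(np.hypot(q[:,0]-x,q[:,1]-y)<.012)]; print("  ",nm,np.median(k[k[:,2]>h-.006][:,2]) if (k[:,2]>h-.006).any() else None,h)
    print("  jar",blob(q,.762,-.195,.05,.085,.1),"cup",blob(q,.36,-.183,.035,.02,.035))
s=r.get_state();print(np.round(s["tool_pos"],3))
```

```text
top table (522, array([-0.0091,  0.0004,  0.0166]))
top slot (581, array([-0.0085, -0.0021,  0.0746]))
   bottle 0.1373810435811627 0.138
   drop 0.13244972538156036 0.133
   vial None 0.099
  jar (710, [0.76, -0.195, 0.0935], (761.1, -196.1, 36.2)) cup (95, [0.3597, -0.1855, 0.0267], (360.5, -181.7, 22.3))
side table (631, array([-0.005 , -0.002 ,  0.0155]))
side slot (115, array([-0.0151,  0.0116,  0.0728]))
   bottle 0.13523180046976052 0.138
   drop 0.12919495857852453 0.133
   vial 0.34297135032260084 0.099
  jar (646, [0.7629, -0.2042, 0.092], (764.2, -198.5, 38.2)) cup (152, [0.3635, -0.1802, 0.0241], (362.2, -182.9, 24.3))
[0.455 0.161 0.238]
```

View pics/side9.png

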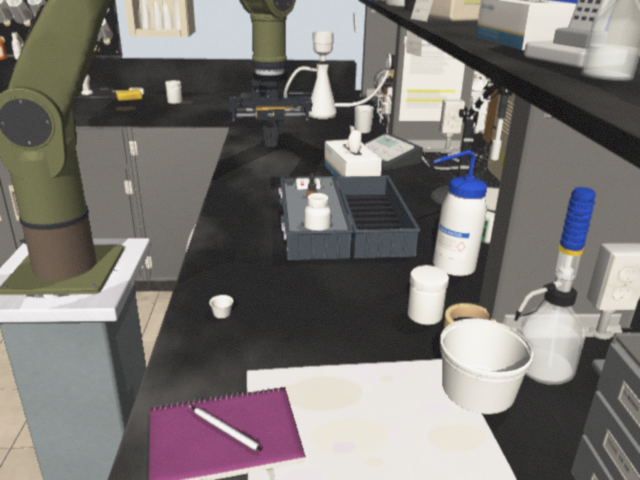

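The side view shows the bottle (317,212), dropper and timer (307,184) seated in the case, and the jar (428,295) and cup (221,307) unmoved. The timer's tilt matches its tilt on the table and its height rise is 58 mm, which is the slot floor. The vial top was measured at 0.099 m earlier, so it is on its floor.

```bash
python3 -c "
from plant import r
print(r.finish_job())"
```

```text
the job is handed in; nothing more can be done
None
```

The job is handed in: the bottle, dropper, vial and timer each measured fully down in their own cutouts, nothing was dropped, and the jar and cup were left standing where they were (about 53 s of the 122 s used).

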